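# Clamp the chair leg, then hold the rail against it under gauge pressure

### The arm

A 6-joint arm with a two-finger parallel gripper is mounted at the origin on the work surface. World frame = base frame: x ahead of the robot, y to its left, z up, the work surface at z = 0. Lengths are in m, angles in rad, forces in N, time in s.
With the tool pointing down it reaches from about 0.35 to 0.875 m from the base axis. Payload 4.2 kg.
Tool frame: the origin (TCP) lies between the finger pads; the fingertips stand 17 mm ahead of it and the grasp point (between the pads) lies 2 mm behind it; z points along the fingers, y is the line along which they close (so a half turn about z gives the same grasp; the last joint's range is limited). The gripper opens to 85 mm and grips with 20 to 120 N. Pads are 22 mm wide; open, the fingers measure 114 mm over their backs; the gripper's body (76 mm by 85 mm) begins 54 mm behind the grasp point. The pads swing forward as they close: fully open they stand 13 mm farther back than shut.
Start: joints at [1.45, 0.385, 0.008, 0, -1.194, -0.259], TCP at [0.232, 0.58, 0.248] pointing down, gripper open.
Joint ranges: [-3.14, 3.14], [-1.21, 2.06], [-1.07, 1.41], [-3.16, 2.05], [-2.99, -0.16], [-3.1, 3.1]. Speed limits (rad/s): [2.79, 2.79, 3.14, 3.14, 3.14, 3.14].

### API

Orientations are given as a unit quaternion [x, y, z, w].
In Python, from station import r gives the robot as it stands.
- The arm moves only by the tool move_arm, never from a script. Its argument "targets" is a list that holds one entry, the list of rows, each a list of 7 numbers: the opening, from -1 (shut) to 1 (fully open), then the shift along the world's x, y, z in m, then the turn, a rotation vector about the world's x, y, z in rad. In form: [[[grip, tx, ty, tz, rx, ry, rz], ...]]. A call has 1 to 20 rows; each row is the pose to reach, as a shift and turn from the pose commanded when the call began; what a row does not reach only later rows make up. A row lasts 1/8 s, in which the tool goes at most 62.5 mm and 10.7 degrees, less where a joint would pass 70% of its speed; a pose out of reach is approached as far as the arm can. A call with a gripper value outside its range is refused whole. The fingers move at their own pace and stop on an object; "squeeze" is the grip in N (left out, the last holds). Time passes only in rows, so rows that repeat a pose let the fingers close. It gives the time, the measured TCP pose, the force and the opening at its end, in the units of the state.
- r.sense(): the state, without advancing time (a new reading comes with each control period).
- r.capture(name): name is "scene" or "side" or "wrist"; returns the picture (480x640x3 uint8, red, green, blue); there is no depth.
- r.calibration(name): a dict with "fov_y" (degrees; the focal length in pixels is half the picture's height over the tangent of half this angle, whatever the lens; pixels are square), "cx", "cy" (the principal point, pixels), "R" (3x3) and "t" (3): a world point X has camera coordinates R X + t; the wrist camera has in their place "hand_eye" (4x4, takes a point from camera to tool coordinates, whose origin is the TCP and whose axes are the flange's). Camera axes: x right, y down, z forward; pixel columns grow to the right and rows downward; lengths in m; the calibration is good to about 2 mm. A picture is of the moment at which its call begins: read the wrist's pose just before it. calibration takes no time and is no camera call.
- r.finish_job(): hands the job in, once; it reports no verdict.
The state is a dict: "t": time; "qpos": joint angles; "qvel": joint speeds; "joint_efforts": joint torques, N m; "tcp_pos": TCP position; "tcp_rot": TCP orientation; "ft_force": force on the tool from outside, world axes, zero at the start; "moment": the same for the moment, N m; "opening": finger opening in m.
Only numpy, scipy, OpenCV 4.12 (cv2) and the standard library are available. Lean on these libraries where they do the work, as an engineer would, in place of code of your own. Each camera call takes 0.05 s, during which the arm holds its last target. There are 200 camera calls.

### The job

Be the third hand at the chair glue-up jig: swing the red-handled toggle clamp over centre so that it snaps down onto the brown leg lying in the sprung cradle. Then take the pale rail, lay it flat on the jig between the two dark lines and square to the leg, and push its end steadily against the leg until the cradle's red pointer stands in the green band of the gauge. Finish while still holding the rail pressed there (do not let go, and never push the cradle back onto its end stop), so that the joiner can drive the screw; leave the other tools alone.

Things in the scene. Friction and masses are not known exactly. Their poses are not given: they have to be found in the camera images.
- jig: glue-up jig fixed to the bench; white laminated board 18 mm thick. Origin on the bench surface below the middle of the cradle seat (cradle at rest). Jig x = the way the rail is pushed (away from the robot), y = along the leg, towards the clamp. Board spans x -190 to +100, y -130 to +215 mm
- gauge (a point): middle of the 15 mm long green band on the black gauge strip that runs along jig x on the board's right edge; at jig x 2.5, y -120, z 30 mm; fixed to the board. In front of the green the strip is black, behind it come 15 mm of yellow. The cradle's red pointer is 22.5 mm in front (-x) of this point at rest
- jig_line (a point): point on the board's top (z 18 mm) midway between two dark lines along jig x, 62 mm apart, between which the 44 mm wide rail shall lie; at jig x -110, y -40 mm; axes as the jig's; fixed to the board. The rail's middle is about here when its end just meets the leg with the cradle at rest
- cradle (a joint): travel of the sprung cradle along jig +x, in m: 0 at rest, end stop at 0.045. Spring 0.4 N per mm (friction about 0.3 N), so the travel shows the push. Its red pointer is in the green band at travel 0.015 to 0.030 (6 to 12 N; middle 0.0225, 9 N)
- cradle_seat (a point): middle of the seat's floor, 24 mm above the bench, moves with the cradle; axes as the jig's. The cradle is an aluminium plate with a dark wood back fence 34 mm high (front face 22 mm in +x of this point) and two low end stops (y +-103 mm); open in front (-x) and above. The clamp's bracket is on the same plate at y +175 mm
- clamp (a joint): angle of the toggle clamp's arm, rad, about an axis along jig x: 0 leaning 0.52 rad from upright, away from the leg (to jig +y); 0.52 upright; 2.09 level, its rubber foot on the leg. It swings towards jig -y as it grows. On the open side it stays where left (about 1 to 2 N at the grip moves it); once past centre (about 0.8) it snaps down by itself and stays on the leg
- clamp_hinge (a point): axis of the clamp arm, 80 mm above the bench, moves with the cradle; axes as the jig's
- clamp_grip (a point): middle of the clamp arm's red grip (22 mm along jig x, 20 mm thick, 38 mm along the arm), 115 mm from the hinge. The arm is a steel bar 18 mm (along jig x) by 12 mm; its end is 135 mm from the hinge; a rubber foot 11 mm long and 16 mm wide stands out on the leg's side 85 mm from the hinge. Push the grip with closed fingers from the side away from the leg
- leg: brown wooden chair leg, square bar 40 x 200 x 40 mm (x, y, z), 0.22 kg, loose in the cradle's seat, long axis along its y and along jig y; origin at the centre of its underside; its front face is 20 mm in -x of the origin
- rail: pale wooden chair rail, bar 180 x 44 x 26 mm (x, y, z), about 0.14 kg, loose and flat on the bench to the right of the jig; origin at the centre of its underside, long axis x; both ends alike; grip it across its 44 mm width. Wood friction is enough to push 15 N through a firm grip (60 N or more)
- glue: white glue bottle, 60 mm across, 170 mm tall, standing behind the jig; origin at its foot; leave alone
- chisel_a: wood chisel lying at the right, 240 mm long; leave alone
- chisel_b: wood chisel lying at the right, 260 mm long; leave alone
- chisel_c: wood chisel lying at the right, 250 mm long; leave alone
- mallet: wooden mallet lying at the left, 295 mm long, head 70 x 120 x 60 mm; leave alone
- plane: steel hand plane behind the jig, 200 x 55 mm, 100 mm high; leave alone
Mind the look-alikes: they are no part of the job. There is more than one size of the rail; the one meant has the size given above.

How it is judged:
By the outcome, as a careful person would: the job done as asked, in the order asked, and still so for the second after the job is handed in, while the arm keeps its last pose, push and grip.
It also fails if it takes over 64 s, if anything falls off the work surface, if the arm or the gripper's body presses on something with over 40 N, if the wrist force passes 120 N, or if a joint passes its speed limit or range.

## Working session

There is one attempt and no reset: what is moved stays moved. The work goes in short steps, Python scripts to look and compute and a tool call to move; the robot and the scene stay as the last step left them, time stands still between calls to the robot, and variables do not carry over. Pictures are saved under pics/ and viewed, on a budget of 10 in all, crops included, one or two more only if the job needs it, and the job is handed in when it is done.

Besides the shell and the picture viewer there is one more tool, called after ">>>" as name(argument=value, ...), one argument or row to a line, values as JSON. move_arm: Moves the arm, as the interface text tells. Its arguments: {"type":"object","properties":{"targets":{"type":"array"},"squeeze":{"type":"number"}},"required":["targets"]}

```bash
ls; mkdir -p pics; python3 - <<'E'
from station import r
import cv2,numpy as np
s=r.sense(); print({k:np.round(v,3).tolist() for k,v in s.items()})
for n in("scene","side"):
    cv2.imwrite(f"pics/{n}0.png",r.capture(n)[:,:,::-1])
for n in("scene","side","wrist"):
    print(n,{k:np.round(v,4).tolist() for k,v in r.calibration(n).items()})
E
```

```text
pics
{'t': 0.0, 'qpos': [1.45, 0.386, 0.007, -0.001, -1.194, -0.259], 'qvel': [0.001, 0.001, -0.001, -0.001, -0.001, -0.001], 'joint_efforts': [-0.0, -39.229, 18.841, 4.186, -0.005, -0.0], 'tcp_pos': [0.231, 0.58, 0.247], 'tcp_rot': [0.982, -0.189, -0.0, 0.001], 'ft_force': [0.033, 0.034, -0.281], 'moment': [0.03, -0.01, 0.03], 'opening': 0.085}
scene {'fov_y': 48.7907, 'cx': 325.1143, 'cy': 231.2088, 'R': [[-0.4514, 0.8923, -0.0003], [0.5334, 0.2696, -0.8017], [-0.7153, -0.3621, -0.5977]], 't': [0.2339, -0.1508, 2.1781]}
side {'fov_y': 54.503, 'cx': 321.4468, 'cy': 237.4148, 'R': [[0.999, -0.042, -0.0126], [-0.0323, -0.511, -0.859], [0.0296, 0.8586, -0.5118]], 't': [-0.4978, 0.1498, 1.6564]}
wrist {'fov_y': 66.6556, 'cx': 322.2948, 'cy': 235.6516, 'hand_eye': [[-0.0002, -0.9637, -0.2669, 0.0666], [1.0, -0.0003, 0.0005, 0.0001], [-0.0006, -0.2669, 0.9637, -0.1262], [0.0, 0.0, 0.0, 1.0]]}
```

View pics/scene0.png

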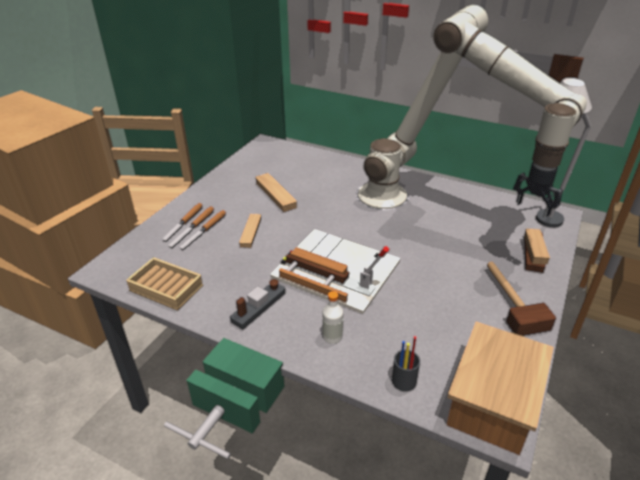

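View pics/side0.png

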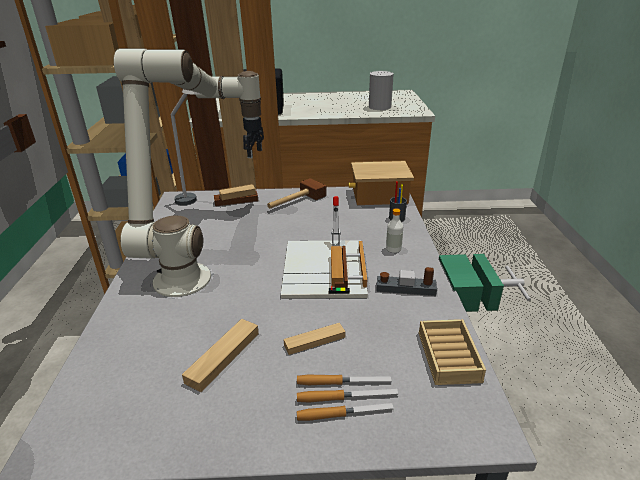

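Both views show the white jig board (scene ~(336,268), side ~(325,268)), the red clamp grip (side (336,201), scene (385,250)), and two pale bars, at side (222,353) and (315,338). I'll measure the board and the bars.

```bash
cat > h.py <<'E'
from station import r
import cv2,numpy as np
from scipy.spatial.transform import Rotation as Ro
def cam(n,s=None):
    c=r.calibration(n); f=240/np.tan(np.radians(c["fov_y"])/2)
    if n=="wrist":
        s=s or r.sense(); T=np.eye(4);T[:3,:3]=Ro.from_quat(s["tcp_rot"]).as_matrix();T[:3,3]=s["tcp_pos"]
        M=np.linalg.inv(T@np.array(c["hand_eye"])); R,t=M[:3,:3],M[:3,3]
    else: R,t=np.array(c["R"]),np.array(c["t"])
    return f,c["cx"],c["cy"],R,t
def ray(C,uv):
    f,cx,cy,R,t=C; uv=np.atleast_2d(np.asarray(uv,float))
    d=np.c_[(uv[:,0]-cx)/f,(uv[:,1]-cy)/f,np.ones(len(uv))]@R
    return -R.T@t,d
def plane(C,uv,z):
    o,d=ray(C,uv); return o+d*((z-o[2])/d[:,2])[:,None]
def proj(C,X):
    f,cx,cy,R,t=C; p=np.atleast_2d(X)@R.T+t; return np.c_[f*p[:,0]/p[:,2]+cx,f*p[:,1]/p[:,2]+cy]
def tri(C1,u1,C2,u2):
    o1,d1=ray(C1,u1);o2,d2=ray(C2,u2);d1=d1[0];d2=d2[0]
    a=np.linalg.lstsq(np.c_[d1,-d2],o2-o1,rcond=None)[0]
    p,q=o1+a[0]*d1,o2+a[1]*d2; return (p+q)/2,np.linalg.norm(p-q)
def blobs(m,amin=60):
    n,l,st,c=cv2.connectedComponentsWithStats(m.astype(np.uint8))
    return [(l==i,st[i],c[i]) for i in range(1,n) if st[i,4]>=amin]
E
python3 - <<'E'
from h import *
np.set_printoptions(precision=3,suppress=True)
for n,zs in(("scene",0),("side",0)):
    im=cv2.imread(f"pics/{n}0.png"); C=cam(n); hsv=cv2.cvtColor(im,cv2.COLOR_BGR2HSV)
    h,s,v=cv2.split(hsv)
    Y,X=np.mgrid[:480,:640]; 
    box=(X>150)&(X<450)&(Y>160)&(Y<440)
    for nm,m,z in(("wood",(h>8)&(h<22)&(s>90)&(v>90),0.026),("white",(s<25)&(v>190),0.018),("red",((h<5)|(h>174))&(s>180)&(v>120),0.15)):
        print(n,nm)
        for b,st,c in blobs(m&box,15 if nm=="red" else 150):
            cnt=max(cv2.findContours(b.astype(np.uint8),0,1)[0],key=cv2.contourArea)
            q=cv2.boxPoints(cv2.minAreaRect(cnt)); P=plane(C,cnt[:,0],z)[:,:2].astype(np.float32)
            (cc,sz,a)=cv2.minAreaRect(P)
            print(st[:5],c,"world rect",np.array(cc),np.array(sz),round(a,1))
E
```

```text
scene wood
[ 151  161   41   54 1064] [168.195 187.433] world rect [ 0.363 -0.792] [0.393 0.162] 41.6
[257 174  39  37 600] [276.393 191.597] world rect [ 0.207 -0.383] [0.286 0.066] 57.2
[240 215  20  32 362] [249.727 230.412] world rect [ 0.478 -0.33 ] [0.192 0.044] 21.5
[286 248  62  29 675] [318.815 261.597] world rect [ 0.524 -0.022] [0.224 0.059] 87.8
[ 151  259   50   50 1654] [171.594 283.628] world rect [ 0.842 -0.417] [0.155 0.226] 0.2
[280 269  67  33 619] [314.26  285.457] world rect [0.64  0.009] [0.258 0.055] 84.5
scene white
[366 194  39  13 206] [386.432 201.767] world rect [0.063 0.047] [0.073 0.156] 40.8
[ 298  229  102   81 2814] [351.002 262.905] world rect [0.507 0.037] [0.343 0.293] 87.3
[325 305  18  14 191] [333.576 311.958] world rect [0.706 0.124] [0.055 0.052] 26.8
[192 409  27  31 184] [205.793 424.543] world rect [1.196 0.014] [0.014 0.095] 89.9
scene red
[383 248   5   4  17] [385.118 249.529] world rect [0.511 0.205] [0.016 0.012] 21.5
side wood
[ 351  161   63   21 1075] [380.518 170.304] world rect [0.847 0.88 ] [0.274 0.297] 89.3
[219 173  37  22 232
[... 1004 characters left out ...]
[0.102 0.079] 86.4
[189 263  21  30 196] [202.265 276.903] world rect [ 0.075 -0.011] [0.054 0.175] 0.7
[347 262  16  15 171] [352.883 268.877] world rect [0.615 0.004] [0.09  0.049] 89.0
[283 274  46   9 414] [305.5 278. ] world rect [ 0.44  -0.041] [0.048 0.159] 86.6
[281 284  48  11 477] [304.572 288.866] world rect [ 0.437 -0.104] [0.056 0.158] 86.7
[350 377  41   4 164] [370.  378.5] world rect [ 0.606 -0.505] [0.01  0.106] 86.9
[352 389  46   7 198] [374.172 392.03 ] world rect [ 0.611 -0.55 ] [0.116 0.014] 0.6
[353 404  40   8 181] [372.514 407.171] world rect [ 0.601 -0.597] [0.097 0.014] 3.8
side red
[333 196   5   9  36] [335.472 200.028] world rect [0.566 0.297] [0.072 0.016] 86.0
```

```bash
python3 - <<'E'
from h import *
print(tri(cam("scene"),[385.1,249.5],cam("side"),[335.5,200]))
E
```

```text
(array([0.56142903, 0.22120643, 0.18904775]), np.float64(0.005298408848332627))
```

>>> move_arm(
  targets=[
    [[-1,0.05,-0.05,0.1,0,0,0.1],[-1,0.09,-0.1,0.15,0,0,0.2],[-1,0.12,-0.15,0.15,0,0,0.33],[-1,0.15,-0.2,0.15,0,0,0.33],[-1,0.18,-0.25,0.15,0,0,0.33],[-1,0.2,-0.3,0.15,0,0,0.33],[-1,0.22,-0.35,0.15,0,0,0.33],[-1,0.24,-0.4,0.15,0,0,0.33],[-1,0.25,-0.44,0.15,0,0,0.33],[-1,0.25,-0.48,0.15,0,0,0.33],[-1,0.25,-0.48,0.15,0,0,0.33],[-1,0.25,-0.48,0.15,0,0,0.33]],
  ],
)

```text
t: 1.6
tcp_pos: [0.4816, 0.1005, 0.398]
tcp_rot: [1.0, -0.025, -0.0, -0.0]
ft_force: [0.5, 0.8, -0.0]
opening: 0.0001
```

```bash
python3 - <<'E'
from h import *
import json
s=r.sense(); cv2.imwrite("pics/w1.png",r.capture("wrist")[:,:,::-1]); json.dump({k:np.asarray(v).tolist() for k,v in s.items()},open("w1.json","w")); print(s["t"],s["tcp_pos"],Ro.from_quat(s["tcp_rot"]).as_matrix().round(3))
E
```

```text
1.6 [0.48156946 0.10051637 0.39802425] [[ 0.999 -0.05  -0.   ]
 [-0.05  -0.999  0.   ]
 [-0.001 -0.    -1.   ]]
```

View pics/w1.png

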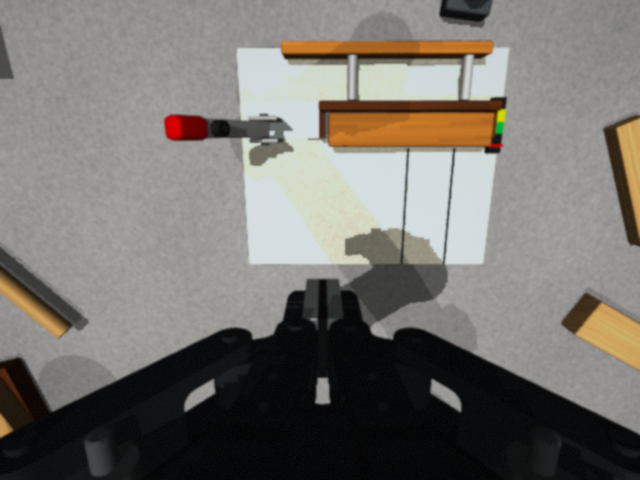

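The wrist picture shows the board corners (237,48),(508,47),(484,264),(249,264), the guide lines (407,150)-(402,264) and (453,150)-(445,264), the red grip (185,128), the leg top at x 329–495, and the red pointer (494,147).

```bash
python3 - <<'E'
from h import *
import json
np.set_printoptions(precision=4,suppress=True)
C=cam("wrist",json.load(open("w1.json")))
B=plane(C,[(237,48),(508,47),(484,264),(249,264)],.018)[:,:2]
J=np.array([(.1,.215),(.1,-.13),(-.19,-.13),(-.19,.215)])
# rigid fit
A,_=Ro.align_vectors(np.c_[B-B.mean(0),np.zeros(4)],np.c_[J-J.mean(0),np.zeros(4)])
th=A.as_euler("zyx")[0]; R=A.as_matrix()[:2,:2]; o=B.mean(0)-R@J.mean(0)
print("board fit",np.degrees(th),o,"resid mm",(B-(J@R.T+o))*1e3)
L=plane(C,[(407,150),(402,264),(453,150),(445,264)],.018)[:,:2]
print("lines in jig",(L-o)@R); d=L[0]-L[1];e=L[2]-L[3];print("line ang",np.degrees([np.arctan2(d[1],d[0]),np.arctan2(e[1],e[0])]))
for n,p,z in(("grip",(185,128),.18),("legFL",(329,147),.064),("legFR",(492,147),.064),("pointer",(494,147),.03),("green",(501,122),.03)):
    w=plane(C,[p],z)[0]; print(n,w,"jig",(w[:2]-o)@R)
E
```

```text
board fit -2.674965985403416 [ 0.5488 -0.0094] resid mm [[-0.4338 -1.4615]
 [-0.349   2.3138]
 [-0.2642 -0.7618]
 [ 1.0469 -0.0905]]
lines in jig [[-0.0264 -0.0079]
 [-0.1898 -0.0101]
 [-0.0266 -0.0701]
 [-0.19   -0.0734]]
line ang [-1.9064 -1.5225]
grip [0.56  0.221 0.18 ] jig [0.0004 0.2307]
legFL [0.5328 0.0898 0.064 ] jig [-0.0205  0.0983]
legFR [ 0.5228 -0.1098  0.064 ] jig [-0.0213 -0.1015]
pointer [ 0.5208 -0.1277  0.03  ] jig [-0.0224 -0.1195]
green [ 0.5519 -0.1344  0.03  ] jig [ 0.009  -0.1248]
```

>>> move_arm(
  targets=[
    [[-1,0.02,0.05,0,0,0,0],[-1,0.04,0.1,0,0,0,0],[-1,0.06,0.15,0,0,0,0],[-1,0.081,0.2,0,0,0,0],[-1,0.081,0.21,-0.05,0,0,0],[-1,0.081,0.21,-0.1,0,0,0],[-1,0.081,0.21,-0.15,0,0,0],[-1,0.081,0.21,-0.19,0,0,0],[-1,0.081,0.21,-0.22,0,0,0],[-1,0.081,0.19,-0.22,0,0,0],[-1,0.081,0.18,-0.22,0,0,0]],
  ],
)

```text
t: 3.02
tcp_pos: [0.5629, 0.2803, 0.1791]
tcp_rot: [1.0, -0.024, 0.001, -0.0]
ft_force: [0.3, 0.1, 0.4]
opening: -0.0001
```

>>> move_arm(
  targets=[
    [[-1,0,-0.012,0,0,0,0],[-1,-0.001,-0.024,0,0,0,0],[-1,-0.002,-0.036,0,0,0,0],[-1,-0.002,-0.048,0,0,0,0],[-1,-0.003,-0.06,0,0,0,0],[-1,-0.003,-0.072,0,0,0,0],[-1,-0.004,-0.084,0,0,0,0],[-1,-0.005,-0.096,0,0,0,0],[-1,-0.005,-0.108,0,0,0,0],[-1,-0.006,-0.12,0,0,0,0],[-1,-0.006,-0.132,0,0,0,0],[-1,-0.007,-0.14,0,0,0,0],[-1,-0.007,-0.14,0,0,0,0],[-1,-0.007,-0.14,0.05,0,0,0],[-1,-0.007,-0.14,0.1,0,0,0],[-1,-0.007,-0.14,0.15,0,0,0],[-1,-0.04,-0.16,0.2,0,0,0],[-1,-0.06,-0.19,0.22,0,0,0],[-1,-0.07,-0.19,0.22,0,0,0]],
  ],
)

```text
t: 5.4
tcp_pos: [0.4923, 0.0897, 0.4003]
tcp_rot: [1.0, -0.026, 0.002, -0.001]
ft_force: [-0.6, 0.6, -0.7]
opening: 0.0
```

```bash
python3 - <<'E'
from h import *
import json
s=r.sense(); im=r.capture("wrist")[:,:,::-1]; cv2.imwrite("pics/w2.png",im); json.dump({k:np.asarray(v).tolist() for k,v in s.items()},open("w2.json","w")); print(s["t"],s["tcp_pos"],s["ft_force"])
E
```

```text
5.4 [0.4922946  0.08965507 0.40027104] [-0.61631419  0.60340846 -0.68416251]
```

View pics/w2.png

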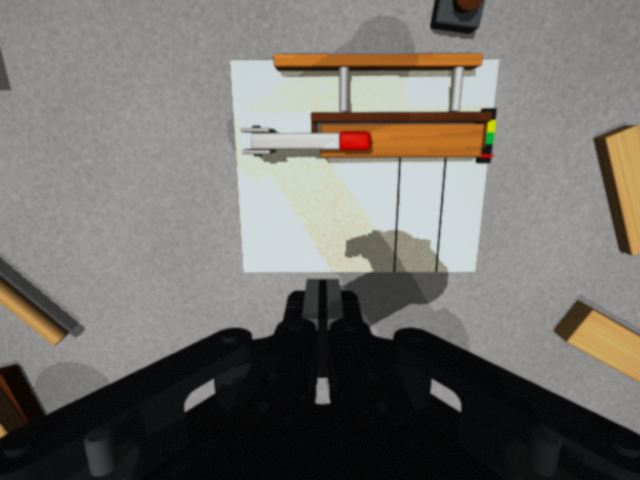

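The clamp is down on the leg (grip now at (355,141) over it) and the pointer has not moved. Next the rail.

>>> move_arm(
  targets=[
    [[-1,-0.01,-0.05,0,0,0,0.1],[-1,-0.02,-0.1,0,0,0,0.2],[-1,-0.03,-0.15,0,0,0,0.3],[-1,-0.04,-0.2,0,0,0,0.4],[-1,-0.05,-0.25,0,0,0,0.425],[-1,-0.06,-0.3,-0.02,0,0,0.425],[-1,-0.06,-0.35,-0.04,0,0,0.425],[-1,-0.06,-0.4,-0.08,0,0,0.425],[-1,-0.06,-0.42,-0.1,0,0,0.425],[-1,-0.06,-0.42,-0.1,0,0,0.425],[-1,-0.06,-0.42,-0.1,0,0,0.425]],
  ],
)

```text
t: 6.82
tcp_pos: [0.4333, -0.3291, 0.298]
tcp_rot: [0.982, 0.187, -0.0, -0.0]
ft_force: [0.3, -0.2, 0.3]
opening: 0.0003
```

```bash
python3 - <<'E'
from h import *
import json
np.set_printoptions(precision=4,suppress=True)
s=r.sense(); im=r.capture("wrist")[:,:,::-1].copy(); cv2.imwrite("pics/w3.png",im); json.dump({k:np.asarray(v).tolist() for k,v in s.items()},open("w3.json","w"))
M=Ro.from_quat(s["tcp_rot"]).as_matrix(); print(s["t"],s["tcp_pos"],"tool x ang",np.degrees(np.arctan2(M[1,0],M[0,0])))
h,S,v=cv2.split(cv2.cvtColor(im,cv2.COLOR_BGR2HSV)); C=cam("wrist",s)
for th in (150,180,200):
  for b,st,c in blobs((h>8)&(h<24)&(S>60)&(v>th),3000):
    cnt=max(cv2.findContours(b.astype(np.uint8),0,1)[0],key=cv2.contourArea)
    P=plane(C,cnt[:,0],.026)[:,:2].astype(np.float32); cc,sz,a=cv2.minAreaRect(P)
    print(th,st,np.array(cc),np.array(sz),a)
E
```

```text
6.825 [ 0.4333 -0.3291  0.298 ] tool x ang 21.544562841830366
150 [ 320   88   46  167 5776] [ 0.4623 -0.3387] [0.1778 0.0444] 20.512176513671875
150 [ 569  345   71   89 3854] [ 0.3494 -0.7799] [0.1251 0.1008] 84.1525650024414
180 [ 320   88   45  165 5554] [ 0.4633 -0.3381] [0.1752 0.0439] 20.539194107055664
180 [ 570  345   70   89 3764] [ 0.3494 -0.7799] [0.1251 0.0997] 84.16142272949219
200 [ 321   88   43  164 5279] [ 0.4637 -0.3378] [0.1737 0.0423] 20.561973571777344
200 [ 570  346   70   87 3667] [ 0.3492 -0.7797] [0.1231 0.098 ] 84.19920349121094
```

View pics/w3.png

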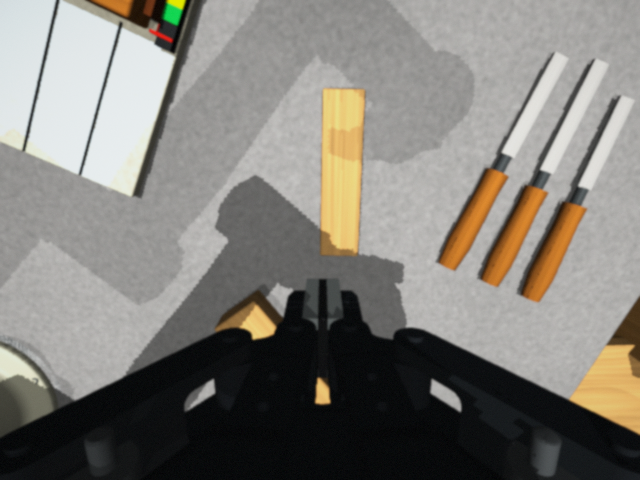

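The rail (180×44 as specified) lies at pixels (343,172), centre world (0.462,-0.339), angle 20.5°.

>>> move_arm(
  targets=[
    [[1,0.01,-0.003,0,0,0,-0.018],[1,0.02,-0.006,-0.02,0,0,-0.018],[1,0.0287,-0.0094,-0.05,0,0,-0.018],[1,0.0287,-0.0094,-0.09,0,0,-0.018],[1,0.0287,-0.0094,-0.13,0,0,-0.018],[1,0.0287,-0.0094,-0.17,0,0,-0.018],[1,0.0287,-0.0094,-0.2,0,0,-0.018],[1,0.0287,-0.0094,-0.23,0,0,-0.018],[1,0.0287,-0.0094,-0.255,0,0,-0.018],[1,0.0287,-0.0094,-0.27,0,0,-0.018],[1,0.0287,-0.0094,-0.278,0,0,-0.018],[1,0.0287,-0.0094,-0.278,0,0,-0.018]],
  ],
)

```text
t: 8.38
tcp_pos: [0.4618, -0.3389, 0.0204]
tcp_rot: [0.984, 0.178, 0.0, 0.0]
ft_force: [-0.6, -0.8, 1.4]
opening: 0.0856
```

>>> move_arm(
  targets=[
    [[-1,0,0,0,0,0,0],[-1,0,0,0,0,0,0],[-1,0,0,0,0,0,0],[-1,0,0,0,0,0,0],[-1,0,0,0,0,0,0],[-1,0,0,0,0,0,0],[-1,0,0,0,0,0,0],[-1,0,0,0,0,0,0],[-1,0,0,0.02,0,0,0],[-1,0,0,0.05,0,0,0],[-1,0,0,0.1,0,0,0],[-1,0,0,0.1,0,0,0],[-1,0,0,0.1,0,0,0]],
  ],
  squeeze=80,
)

```text
t: 10.0
tcp_pos: [0.4605, -0.3384, 0.1196]
tcp_rot: [0.984, 0.177, -0.0, -0.001]
ft_force: [-0.1, -0.5, -1.6]
opening: 0.0423
```

>>> move_arm(
  targets=[
    [[-1,-0.01,0.03,0.01,0,0,-0.04],[-1,-0.02,0.07,0.01,0,0,-0.12],[-1,-0.03,0.11,0.01,0,0,-0.2],[-1,-0.038,0.15,0.01,0,0,-0.28],[-1,-0.038,0.19,0.01,0,0,-0.36],[-1,-0.038,0.23,0.01,0,0,-0.401],[-1,-0.038,0.265,0.01,0,0,-0.401],[-1,-0.038,0.285,0,0,0,-0.401],[-1,-0.038,0.295,-0.02,0,0,-0.401],[-1,-0.038,0.295,-0.04,0,0,-0.401],[-1,-0.038,0.295,-0.055,0,0,-0.401],[-1,-0.038,0.295,-0.055,0,0,-0.401],[-1,-0.038,0.295,-0.055,0,0,-0.401]],
  ],
)

```text
t: 11.62
tcp_pos: [0.4232, -0.0441, 0.0651]
tcp_rot: [1.0, -0.022, -0.0, 0.0]
ft_force: [0.2, -0.7, -1.2]
opening: 0.0428
```

```bash
python3 - <<'E'
from h import *
import json
s=r.sense(); im=r.capture("wrist")[:,:,::-1]; cv2.imwrite("pics/w4.png",im); json.dump({k:np.asarray(v).tolist() for k,v in s.items()},open("w4.json","w")); print(s["t"],s["tcp_pos"],s["ft_force"])
M=Ro.from_quat(s["tcp_rot"]).as_matrix(); print(np.degrees(np.arctan2(M[1,0],M[0,0])))
E
```

```text
11.625 [ 0.4231749  -0.0440628   0.06509208] [ 0.1580104  -0.65216765 -1.23960898]
-2.510978071146868
```

View pics/w4.png

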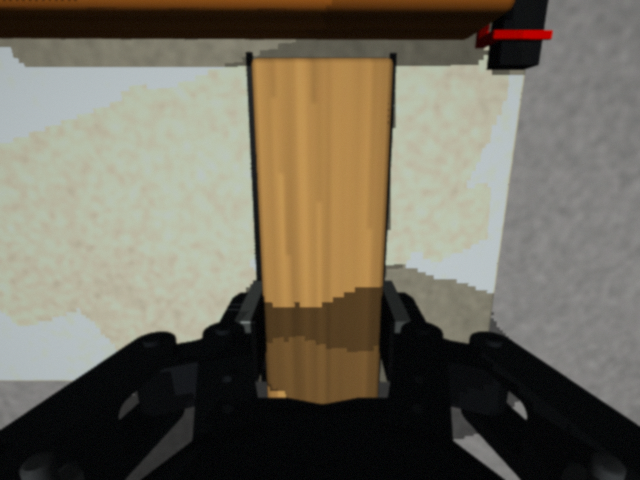

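The rail lies midway between the lines (lines at columns 249 and 394, rail 252–392) and square to the leg edge, about 14 mm short of it. Now I'll lower it.

>>> move_arm(
  targets=[
    [[-1,0,0,-0.008,0,0,0],[-1,0,0,-0.015,0,0,0],[-1,0,0,-0.02,0,0,0],[-1,0,0,-0.023,0,0,0],[-1,0,0,-0.025,0,0,0],[-1,0,0,-0.026,0,0,0],[-1,0,0,-0.026,0,0,0]],
  ],
)

```text
t: 12.55
tcp_pos: [0.4234, -0.0439, 0.0394]
tcp_rot: [1.0, -0.022, 0.0, -0.0]
ft_force: [0.0, 0.0, -0.1]
opening: 0.0424
```

>>> move_arm(
  targets=[
    [[-1,0,0,-0.0007,0,0,0],[-1,0.003,0,-0.0007,0,0,0],[-1,0.006,0,-0.0007,0,0,0],[-1,0.009,0,-0.0007,0,0,0],[-1,0.011,-0.0005,-0.0007,0,0,0],[-1,0.0125,-0.0006,-0.0007,0,0,0],[-1,0.0125,-0.0006,-0.0007,0,0,0]],
  ],
)

```text
t: 13.42
tcp_pos: [0.4293, -0.0459, 0.0394]
tcp_rot: [1.0, -0.023, -0.006, 0.001]
ft_force: [-17.1, 2.4, 25.9]
opening: 0.0426
```

>>> move_arm(
  targets=[
    [[-1,0.002,0,0,0,0,0],[-1,0.004,0,0,0,0,0],[-1,0.006,0,0,0,0,0],[-1,0.008,0,0,0,0,0],[-1,0.01,0,0,0,0,0],[-1,0.01,0,0,0,0,0]],
  ],
)

```text
t: 14.18
tcp_pos: [0.4378, -0.0466, 0.0394]
tcp_rot: [1.0, -0.023, -0.008, 0.002]
ft_force: [-20.5, -0.3, 29.7]
opening: 0.0427
```

Pressing too hard on the board (30 N). I'll ease the height back and look.

>>> move_arm(
  targets=[
    [[-1,0,0,0.0007,0,0,0],[-1,0,0,0.0007,0,0,0],[-1,0,0,0.0007,0,0,0]],
  ],
)

```text
t: 14.55
tcp_pos: [0.4428, -0.0455, 0.0394]
tcp_rot: [1.0, -0.023, -0.003, 0.001]
ft_force: [-6.5, -1.4, 8.0]
opening: 0.0424
```

```bash
python3 - <<'E'
from h import *
s=r.sense(); im=r.capture("wrist")[:,:,::-1]; cv2.imwrite("pics/w5.png",im); print(s["t"],s["tcp_pos"],s["tcp_rot"],s["ft_force"],s["moment"])
E
```

```text
14.55 [ 0.44277973 -0.04552154  0.03941677] [ 9.99737529e-01 -2.27107386e-02 -2.94208252e-03  6.63454016e-04] [-6.46264129 -1.38037334  7.99223374] [-0.32186201  1.61578475 -0.08453098]
```

View pics/w5.png

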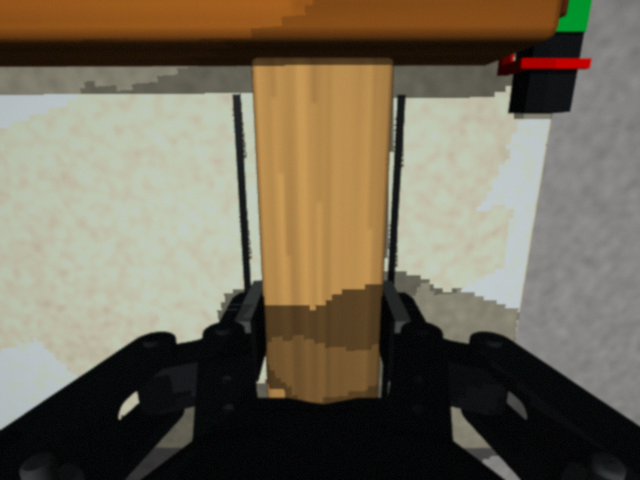

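Rail flat between the lines (240/403 against rail 253–392), pointer (560,63) still at rest in the black, rail end about to touch the leg. Next is the push, in small steps.

>>> move_arm(
  targets=[
    [[-1,0,0,0.0003,0,0,0],[-1,0.002,0,0.0003,0,0,0],[-1,0.004,0,0.0003,0,0,0],[-1,0.006,0,0.0003,0,0,0],[-1,0.008,0,0.0003,0,0,0],[-1,0.01,-0.0005,0.0003,0,0,0],[-1,0.012,-0.0006,0.0003,0,0,0],[-1,0.012,-0.0006,0.0003,0,0,0]],
  ],
)

```text
t: 15.6
tcp_pos: [0.4512, -0.0464, 0.0394]
tcp_rot: [1.0, -0.022, -0.007, 0.001]
ft_force: [-14.3, 1.6, 14.6]
opening: 0.0422
```

```bash
cat > p.py <<'E'
from h import *
import sys
s=r.sense(); im=r.capture("wrist")[:,:,::-1].copy(); cv2.imwrite(f"pics/{sys.argv[1]}.png",im)
h,S,v=cv2.split(cv2.cvtColor(im,cv2.COLOR_BGR2HSV)); k=S>150
np.set_printoptions(precision=4,suppress=True); C=cam("wrist",s); th=np.radians(-2.67); o=np.array([.5488,-.0094]); R=np.array([[np.cos(th),-np.sin(th)],[np.sin(th),np.cos(th)]])
x=np.arange(640)[None]>430
for n,m in(("red",((h<4)|(h>176))&k&(v>150)),("green",(h>50)&(h<75)&k&(v>100)),("yellow",(h>26)&(h<34)&k&(v>150))):
    for b,st,c in blobs(m&x,30):
        P=(plane(C,[(c[0],st[1]),c,(c[0],st[1]+st[3])],.03)[:,:2]-o)@R
        print(n,st,c,"jig x far/mid/near mm",P[:,0]*1e3)
print(s["t"],s["tcp_pos"],s["tcp_rot"],s["ft_force"],s["opening"])
E
python3 p.py w6
```

```text
red [521  62  69  10 600] [556.1317  66.265 ] jig x far/mid/near mm [-5.4256 -6.7489 -8.5408]
green [ 534    9   56   50 1689] [566.1362  37.344 ] jig x far/mid/near mm [10.3904  2.0807 -4.4907]
yellow [569   0  23   7 155] [580.   3.] jig x far/mid/near mm [12.9761 12.1221 10.9781]
15.6 [ 0.4512 -0.0464  0.0394] [ 0.9997 -0.0222 -0.0067  0.0012] [-14.251    1.5806  14.6483] 0.0421679740495684
```

Travel is about 13 mm; 9 mm to go. I'll ease the downward pressure a little too.

>>> move_arm(
  targets=[
    [[-1,0,0,0.0004,0,0,0],[-1,0.001,0,0.0004,0,0,0],[-1,0.002,0,0.0004,0,0,0],[-1,0.003,0,0.0004,0,0,0],[-1,0.004,0,0.0004,0,0,0],[-1,0.005,0,0.0004,0,0,0],[-1,0.006,-0.0003,0.0004,0,0,0],[-1,0.006,-0.0003,0.0004,0,0,0],[-1,0.006,-0.0003,0.0004,0,0,0]],
  ],
)

```text
t: 16.77
tcp_pos: [0.4565, -0.0467, 0.0395]
tcp_rot: [1.0, -0.022, -0.007, 0.001]
ft_force: [-15.4, 2.0, 12.3]
opening: 0.0424
```

```bash
python3 p.py w7
```

```text
red [520  62  70  10 575] [555.5235  66.7026] jig x far/mid/near mm [-0.1658 -1.624  -3.2784]
green [ 534   27   53   34 1365] [562.1685  45.1487] jig x far/mid/near mm [10.3973  4.9875  0.1492]
yellow [559   0  33  26 602] [577.7193  12.8389] jig x far/mid/near mm [18.2158 14.5411 10.7068]
16.775 [ 0.4565 -0.0467  0.0395] [ 0.9997 -0.0221 -0.0074  0.0013] [-15.3785   1.994   12.3293] 0.04236805675205967
```

>>> move_arm(
  targets=[
    [[-1,0.001,0,0.0003,0,0,0],[-1,0.002,0,0.0003,0,0,0],[-1,0.003,0,0.0003,0,0,0],[-1,0.0035,0,0.0003,0,0,0],[-1,0.0035,0,0.0003,0,0,0],[-1,0.0035,0,0.0003,0,0,0],[-1,0.0035,0,0.0003,0,0,0],[-1,0.0035,0,0.0003,0,0,0],[-1,0.0035,0,0.0003,0,0,0],[-1,0.0035,0,0.0003,0,0,0]],
  ],
)

```text
t: 18.08
tcp_pos: [0.4595, -0.0468, 0.0394]
tcp_rot: [1.0, -0.022, -0.008, 0.001]
ft_force: [-14.9, 2.4, 11.4]
opening: 0.0424
```

```bash
python3 p.py w8; python3 -c "
from h import *
cv2.imwrite('pics/s8.png',cv2.resize(r.capture('side')[200:320,250:400,::-1],(750,600),interpolation=2))"
```

```text
red [520  62  71  10 571] [555.1839  66.3275] jig x far/mid/near mm [ 2.7892  1.4487 -0.3209]
green [ 534   37   51   24 1035] [560.5932  48.9285] jig x far/mid/near mm [10.3795  6.793   3.102 ]
green [530  74  48  12 492] [554.187  79.752] jig x far/mid/near mm [-0.949  -2.7633 -4.7511]
yellow [555   0  37  36 906] [575.6567  18.8113] jig x far/mid/near mm [21.148  15.7478 10.6899]
18.075 [ 0.4595 -0.0468  0.0394] [ 0.9997 -0.0223 -0.0079  0.0013] [-14.8841   2.4233  11.3828] 0.042400165858842154
```

View pics/w8.png

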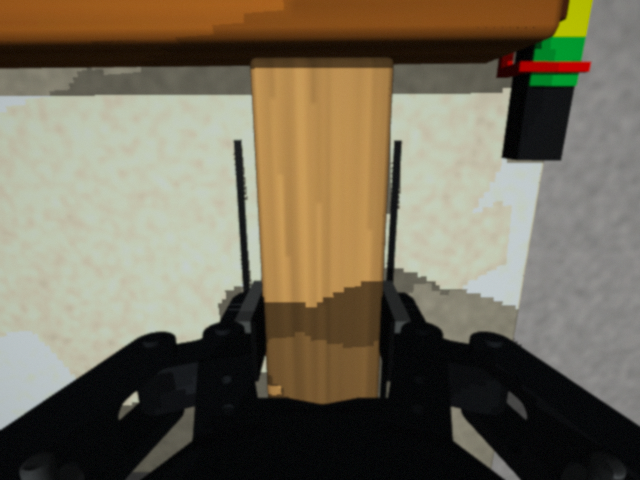

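View pics/s8.png

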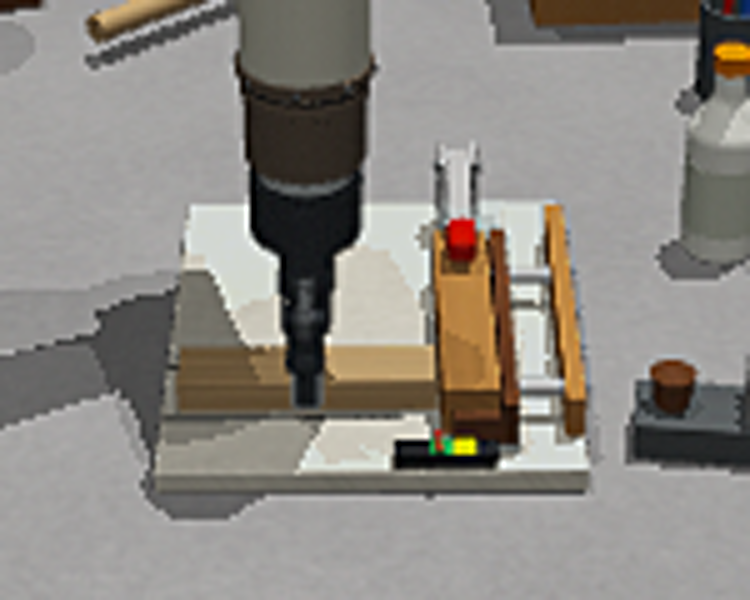

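The pointer (555,66) stands mid-green, the lines flank the rail, and the clamp is still down. But the tool leans 0.9° nose-down, so the rail's heel may be slightly lifted. I'll level it.

>>> move_arm(
  targets=[
    [[-1,0,0,0,0,-0.003,0],[-1,0,0,0,0,-0.006,0],[-1,0,0,0,0,-0.009,0],[-1,0,0,0,0,-0.012,0],[-1,0,0,0,0,-0.012,0],[-1,0,0,0,0,-0.012,0],[-1,0,0,0,0,-0.012,0]],
  ],
)

```text
t: 19.05
tcp_pos: [0.4595, -0.0468, 0.0394]
tcp_rot: [1.0, -0.022, -0.002, 0.001]
ft_force: [-14.1, 2.3, 12.3]
opening: 0.0424
```

```bash
python3 p.py w9; python3 -c "
from h import *
print(r.sense()['moment'])"
```

```text
red [519  62  69  10 536] [554.0634  67.0485] jig x far/mid/near mm [ 3.0445  1.4652 -0.0943]
green [ 532   38   51   23 1000] [558.342  49.451] jig x far/mid/near mm [10.4097  6.927   3.3595]
green [529  75  47  12 483] [552.5155  80.2567] jig x far/mid/near mm [-1.0456 -2.7199 -4.8854]
yellow [551   0  39  37 941] [573.085  19.39 ] jig x far/mid/near mm [21.6065 15.97   10.7239]
19.05 [ 0.4595 -0.0468  0.0394] [ 0.9997 -0.0223 -0.0021  0.0014] [-14.1069   2.3037  12.3355] 0.04240918308774537
[1.05929593 3.98128506 0.30757527]
```

>>> move_arm(
  targets=[
    [[-1,0,0,0,0,0.002,0],[-1,0,0,0,0,0.004,0],[-1,0,0,0,0,0.004,0],[-1,0,0,0,0,0.004,0],[-1,0,0,0,0,0.004,0],[-1,0,0,0,0,0.004,0],[-1,0,0,0,0,0.004,0],[-1,0,0,0,0,0.004,0]],
  ],
)

```text
t: 20.1
tcp_pos: [0.4595, -0.0468, 0.0394]
tcp_rot: [1.0, -0.022, -0.004, 0.001]
ft_force: [-14.4, 2.1, 12.3]
opening: 0.0424
```

```bash
python3 p.py w10; python3 -c "
from h import *
print(r.sense()['moment'])"
```

```text
red [519  62  70  10 546] [554.9231  66.881 ] jig x far/mid/near mm [ 2.9459  1.4239 -0.1835]
green [ 533   37   50   24 1009] [558.8494  49.4351] jig x far/mid/near mm [10.5868  6.8204  3.2595]
green [529  74  48  12 508] [552.502   79.9764] jig x far/mid/near mm [-0.8164 -2.7128 -4.6403]
yellow [552   0  39  36 914] [574.0208  18.8479] jig x far/mid/near mm [21.4401 15.9849 10.8993]
20.1 [ 0.4595 -0.0468  0.0394] [ 0.9997 -0.0224 -0.0041  0.0013] [-14.3859   2.1326  12.3008] 0.042425394319151086
[1.01417894 3.88474156 0.39305162]
```

View pics/w10.png

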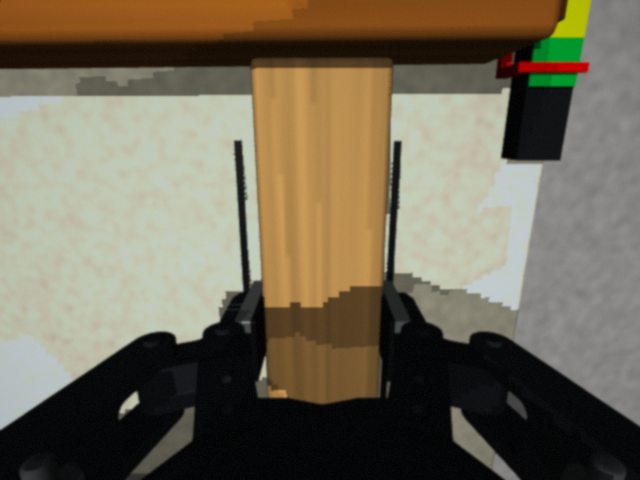

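The pointer (555,67) is steady in the middle of the green (about 7 px from the middle of the band in either direction), and the rail is flat, square and between the lines. I'm handing the job in.

```bash
python3 -c "
from station import r
print(r.finish_job())"
```

```text
the job is handed in; nothing more can be done
None
```

The job is handed in, at about 20 s of the 64 s allowed. The clamp is snapped down on the leg, and the arm is still holding the rail pressed against it.

- **Cradle travel:** the pointer stands at about 21.5 mm, inside the green band (15 to 30 mm). It stayed there over the last two seconds of checks, and the cradle never came near its end stop.
- **Rail position:** the last wrist picture shows the rail midway between the two dark lines and square to the leg. The side view before the final levelling showed the clamp down, and the arm touched none of the other tools.
- **Forces at the end:** the wrist read about 14 N against the push and 12 N upward. That push is more than the roughly 8.6 N the spring gives at this travel. I put the rest down to the rail's friction on the board.
- **What went wrong:** while laying the rail down I pressed it onto the board with about 30 N, then eased off.
- **Less certain:** the tool ends about 0.5° off vertical. I judged the rail flat from its steady height and the wrist readings, not from a direct measurement.

I viewed 9 pictures.

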